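Hold a probe centred in the gel tank's guide hole

TASK

Slide the tank's blue cover fully open by its orange handle, then lift the orange-headed probe out of the stand and lower it upright through the guide hole in the tank until the black band on its rod is level with the top of the guide. The rod must never touch the guide or any other part of the tank. Finish still holding the probe there, still and centred in the hole, and leave the blue-headed probe, the pipette-tip rack and the amber jar where they are.

Things in the scene. Friction and masses are not known exactly. Their poses are not given: they have to be found in the camera images.
- tank: Clear blue gel tank fixed to the bench, 150 mm (its x) by 270 (its y) by 75 high, walls and floor 6, aluminium rails along both long sides up to 84. Origin at the centre of its underside, z up. The -y half is the well with the guide, under the sliding cover; the +y half is the gel bay, over which the cover slides when opened.
- guide_mouth (a point): Centre of the mouth of the guide hole, in the top face of the white bridge inside the tank: 65 mm towards the tank's -y from the tank's origin and 60 mm above the bench. Round vertical hole 24 mm in diameter through the bridge (14 mm thick); below it the well is open to the floor, 54 mm below the mouth. Axes as the tank's.
- cover (a joint): Slide of the flat cover (146 by 130 by 6 mm, top face 81.5 mm above the bench) along the tank's +y: 0 = shut over the guide, 0.12 m = fully open, against its stop. Friction about 1.5 N, stays where it is left.
- cover_handle (a point): Centre of the orange handle, an upright bar on the cover: 70 mm along the tank's x, 14 mm thick along the tank's y (the sliding direction), 28 mm high from the cover's top face (this point lies 14 mm above that face, 95.5 mm above the bench). It moves with the cover.
- stand: Probe stand fixed to the bench: a grey plate 60 mm (its x) by 165 mm (its y), 12 mm thick, its top 118 mm above the bench, with two 16 mm through holes 42.5 mm either side of its middle along y. Origin at the centre of its foot on the bench, z up.
- probe: Probe to use, 56 to 112 g: steel rod 10 mm in diameter, 110 mm long, with a square orange head 24 by 24 by 50 mm on top (110 to 160 mm above the tip). Origin at the rod's tip, z up the rod, x and y square to the head's faces. At the start it hangs upright in one of the stand's holes, the head resting on the plate, its faces square to the stand.
- probe_band (a point): Middle of the black band (6 mm high) around the probe's rod, on the rod's axis 35 mm above the tip.
- spare_probe: A like probe with a blue head, in the stand's other hole. Leave it.
- tip_rack: Purple pipette-tip rack with a white top, 85 by 125 by 49 mm, loose on the bench; origin at the centre of its underside. Leave it.
- buffer_jar: Amber jar with a white cap, 60 mm in diameter, 100 mm high, loose on the bench; origin at the centre of its underside. Leave it.

How it is judged:
On the way, in this order (a step that is already met when the one before it is completed fails the run):
1. the cover is slid fully open (at least 105 of 120 mm) (value of joint cover above 0.105 m), for 0.2 s.
2. the orange-headed probe is lifted out of the stand by the gripper, its tip above the stand's plate (height (world z) of probe above 0.12 m and contact force between probe and the fingers above 0.5 N), for 0.1 s.
At the end, for the whole second after the job is handed in: The cover is open by at least 105 mm; the probe, upright within 0.08 rad and slower than 15 mm/s, is held by the fingers alone inside the guide hole, tip and band each within 4 mm of the hole's axis, the band within 8 mm of the level of the guide's top face, touching no part of the tank (value of joint cover above 0.105 m and horizontal distance between each of probe, probe_band and guide_mouth below 0.004 m and z of probe_band in the frame of guide_mouth between -0.008 and 0.008 m and angle between probe's own z axis and vertical below 0.08 rad and linear speed of probe below 0.015 m/s and contact force between probe and the fingers above 0.5 N and contact force between probe and tank below 0.1 N); the arm keeps its last pose, push and grip.
It fails at once if the probe touches the guide, the cover or any other part of the tank (contact force between probe and tank above 0.2 N).
It fails at once if the blue-headed probe is disturbed (distance of spare_probe from where it was at the start of the episode above 0.01 m).
It fails at once if the tip rack is disturbed (distance of tip_rack from where it was at the start of the episode above 0.015 m).
It fails at once if the amber jar is disturbed (distance of buffer_jar from where it was at the start of the episode above 0.015 m).
It also fails if it takes over 72 s, if anything falls off the work surface, if the arm or the gripper's body presses on something with over 40 N, if the wrist force passes 120 N, or if a joint passes its speed limit or range.

ROBOT

A 6-joint arm with a two-finger parallel gripper is mounted at the origin on the work surface. World frame = base frame: x ahead of the robot, y to its left, z up, the work surface at z = 0. Lengths are in m, angles in rad, forces in N, time in s.
With the tool pointing down it reaches from about 0.25 to 0.775 m from the base axis. Payload 4 kg.
Tool frame: the origin (TCP) lies at the very end of the fingers, on their centre line; the grasp point (between the pads) lies 19 mm behind it (tcp_to_grasp is the distance from the TCP to the grasp point, in m); z points along the fingers, y is the line along which they close (so a half turn about z gives the same grasp; the last joint's range is limited). The gripper opens to 94 mm and grips with 3 to 60 N. Pads are 16 mm wide; open, the fingers measure 119 mm over their backs; the gripper's body (75 mm by 177 mm) begins 78 mm behind the grasp point.
Start: joints at [-1.338, 0.087, 1.371, -0, 1.684, -0.103], TCP at [0.181, -0.519, 0.206] pointing down, gripper open.
Joint ranges: [-3.1, 3.1], [-0.76, 2.03], [0.27, 2.55], [-1.08, 4.22], [0.17, 2.65], [-2.57, 2.57]. Speed limits (rad/s): [2.79, 2.79, 3.14, 3.14, 3.14, 3.14].

INTERFACE

Orientations are given as [roll, pitch, yaw] about the fixed x, y, z axes, in that order (R = Rz(yaw) Ry(pitch) Rx(roll)).
In Python, from bench import * gives the robot as it stands.
- The arm moves only by the tool inch_along, called after "Call:" as name(argument=value, ...) on one line, values as JSON. Schema: {"type":"object","properties":{"offsets":{"type":"object","properties":{"increments":{"type":"array","items":{"type":"array","items":{"type":"number"},"minItems":5,"maxItems":5},"minItems":1,"maxItems":20}},"additionalProperties":false,"required":["increments"]},"only":{"type":"string"},"quiet":{"type":"boolean"},"lines":{"type":"string"}},"required":["offsets"],"additionalProperties":false}. offsets is an object whose key "increments" holds a list of rows, 1 to 20 of them, each of 5 numbers: the finger opening in m, then dx, dy, dz in m, then a turn about the tool's z in rad; each row shifts and turns the commanded pose from where the row before left it, along the tool's axes as they then stand; what a row does not reach is not made up. A row lasts 1/12 s, in which the tool goes at most 0.0417 m and 0.125 rad, less where a joint would pass 70% of its speed; a pose out of reach is approached as far as the arm can. The fingers move at their own pace and stop on an object; the grip force is fixed at half the most. Time passes only in rows, so rows that do not move let the fingers close. The tool returns the time, the measured TCP pose, the force, the opening and the grip force at its end. only (a regular expression) keeps the lines of the reply that match it, lines (a string "A,B") keeps lines A to B, and quiet returns only ok. Input that does not fit is refused with a message, and nothing moves.
- get_obs(): the state, without advancing time (a new reading comes with each control period).
- snapshot(name): name is "scene" or "top"; returns a dict with "color" (420x560x3 uint8, blue, green, red), "fx", "fy", "cx", "cy" (pixels), "k1" (the pictures are not rectified: a ray, as slopes to the right and down, at radius r is drawn at 1 + k1 r^2 times it, then the intrinsics apply), "extrinsics" (4x4, takes a point from world to camera coordinates). Camera axes: x right, y down, z forward; pixel columns grow to the right and rows downward; lengths in m; the calibration is good to about 2 mm. A picture is of the moment at which its call begins. There is no depth.
- close_job(): hands the job in; it is judged then, once.
The state is a dict: "time": time; "joint_positions": joint angles; "qvel": joint speeds; "joint_torque": joint torques, N m; "tool_pos": TCP position; "ee_rot": TCP orientation; "wrist_force": force on the tool from outside, world axes, zero at the start; "wrist_torque": the same for the moment, N m; "width": finger opening in m; "finger_force": force on a finger pad.
Only numpy, scipy, OpenCV 4.12 (cv2) and the standard library are available. Lean on these libraries where they do the work, as an engineer would, in place of code of your own. Each camera call takes 0.05 s, during which the arm holds its last target. There are 200 camera calls.

## Working session

There is one attempt and no reset: what is moved stays moved. The work goes in short steps, Python scripts to look and compute and a tool call to move; the robot and the scene stay as the last step left them, time stands still between calls to the robot, and variables do not carry over. Pictures are saved under pics/ and viewed, at most 10 in all, crops included, and the job is handed in when it is done.

```bash
mkdir -p pics; ls
```

Run:
```python
from bench import *
import cv2,json
o=get_obs();print({k:(v if not hasattr(v,'round') else v) for k,v in o.items()})
for n in("scene","top"):
    s=snapshot(n);cv2.imwrite(f"pics/{n}0.png",s["color"]);print(n,s["fx"],s["fy"],s["cx"],s["cy"],s["k1"],s["extrinsics"])
```

```text
pics
{'time': 0.0, 'joint_positions': array([-1.33810541e+00,  8.79337011e-02,  1.37223916e+00, -2.58865159e-05,
        1.68361232e+00, -1.03124091e-01]), 'qvel': array([ 2.55793477e-03, -8.77856120e-04,  8.82656220e-05,  9.07637970e-04,
        8.24156513e-04, -7.30772229e-04]), 'joint_torque': array([-8.39736167e-04, -3.40187466e+01, -3.02423036e+01,  7.17013003e-02,
        3.31327273e-02, -1.77503907e-04]), 'tool_pos': array([ 0.18109262, -0.51874576,  0.20432349]), 'ee_rot': array([-3.13940912e+00, -2.00110692e-04,  3.35811901e-01]), 'wrist_force': array([-0.20109755, -0.47072952,  0.06495725]), 'wrist_torque': array([-0.02980478,  0.00840719,  0.04081567]), 'finger_force': 0.0, 'width': 0.09420050182825786}
scene 519.2472766283563 519.2472766283563 286.8599878210744 203.80065558948843 -0.12000463216475478 [[ 5.12824422e-01  8.58493445e-01  3.43102362e-04 -3.87280649e-01]
 [ 7.09116567e-01 -4.23368218e-01 -5.63837784e-01 -3.48520556e-01]
 [-4.83905783e-01  2.89393085e-01 -8.25885486e-01  1.49515986e+00]
 [ 0.00000000e+00  0.00000000e+00  0.00000000e+00  1.00000000e+00]]
top 460.78852644338315 460.78852644338315 281.75467376536363 209.02748259521042 -0.14983967452167332 [[ 2.41987547e-03 -9.99996824e-01  7.04130887e-04  6.17482365e-02]
 [-9.81007317e-01 -2.51049286e-03 -1.93954482e-01  6.04784969e-01]
 [ 1.93955634e-01 -2.21411859e-04 -9.81010277e-01  1.03116886e+00]
 [ 0.00000000e+00  0.00000000e+00  0.00000000e+00  1.00000000e+00]]
```

View pics/scene0.png

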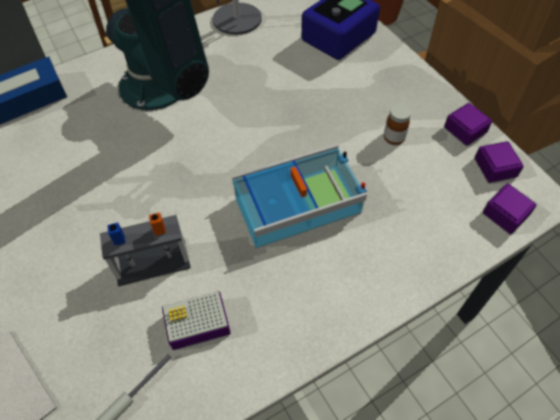

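View pics/top0.png

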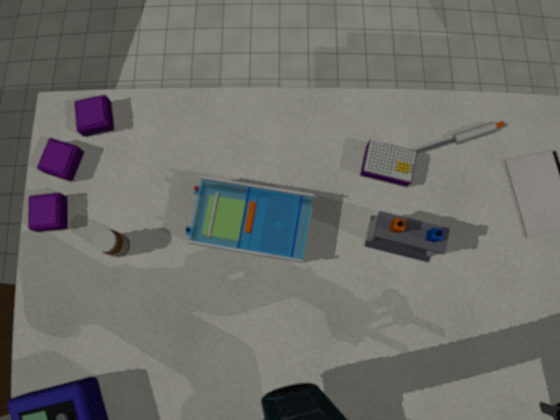

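The top view shows the tank at about (250,218), its cover right of (245,215) with the handle at (250,217). The stand is at (410,235), with the orange head at (398,225) and the blue at (436,234). The rack is at (390,162) and the jar at (115,242). Next I'll enlarge both.

Run:
```python
import cv2
t=cv2.imread("pics/top0.png")
def crop(im,x0,y0,w,h,s,n):
    c=cv2.resize(im[y0:y0+h,x0:x0+w],None,fx=s,fy=s,interpolation=cv2.INTER_CUBIC)
    for x in range(0,w,10): cv2.putText(c,str(x0+x),(x*s,8),0,.3,(255,255,255),1);cv2.line(c,(x*s,10),(x*s,14),(255,255,255),1)
    for y in range(0,h,10): cv2.putText(c,str(y0+y),(0,y*s+4),0,.3,(255,255,255),1)
    cv2.imwrite(n,c)
crop(t,180,168,145,105,5,"pics/tank.png")
crop(t,360,200,95,65,8,"pics/stand.png")
```

```text
(no output)
```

View pics/tank.png

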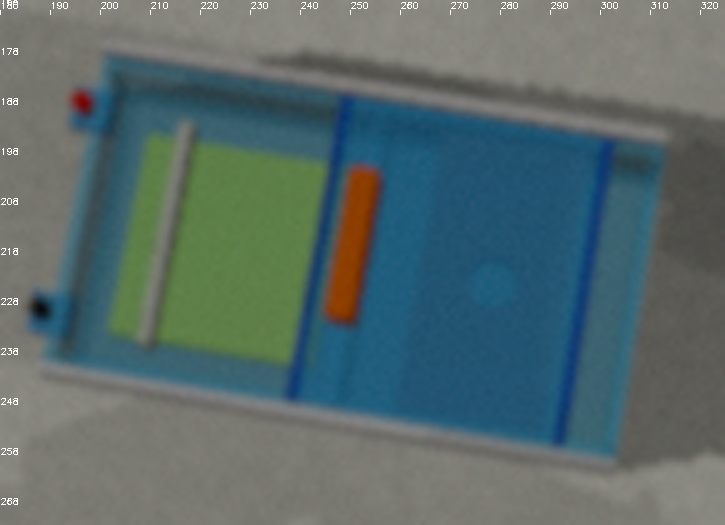

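View pics/stand.png

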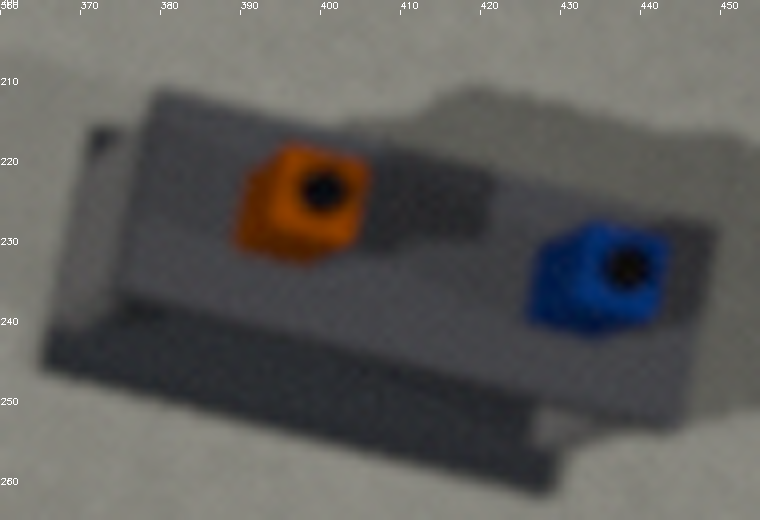

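The tank crop gives the rail-top outer corners at crop (105,50), (667,135), (40,370) and (612,463). The handle top runs from (347,165)–(383,170) to (325,320)–(355,325), and the guide hole shows through the cover at (492,285). In the stand crop, the plate's top corners are (155,92), (715,228), (680,430) and (118,297). The head-top dots are at (324,190) orange and (628,268) blue.

Create h.py:
```python
import numpy as np,cv2
from bench import *
def ray(s,p):
    K=np.array([[s["fx"],0,s["cx"]],[0,s["fy"],s["cy"]],[0,0,1]])
    u=cv2.undistortPoints(np.array([[p]],float),K,np.array([s["k1"],0,0,0,0.]))[0,0]
    E=np.array(s["extrinsics"]);R=E[:3,:3];return -R.T@E[:3,3],R.T@np.r_[u,1]
def at(s,p,z):
    c,d=ray(s,p);return (c+d*(z-c[2])/d[2])
def proj(s,P):
    E=np.array(s["extrinsics"]);K=np.array([[s["fx"],0,s["cx"]],[0,s["fy"],s["cy"]],[0,0,1]])
    return cv2.projectPoints(np.array(P,float).reshape(-1,3),cv2.Rodrigues(E[:3,:3])[0],E[:3,3],K,np.array([s["k1"],0,0,0,0.]))[0][:,0]
```

Run:
```python
from h import *
s=snapshot("top")
T=lambda x,y:(180+(x+.5)/5-.5,168+(y+.5)/5-.5)
S=lambda x,y:(360+(x+.5)/8-.5,200+(y+.5)/8-.5)
np.set_printoptions(precision=4,suppress=True)
r=[at(s,T(*p),.084) for p in[(105,50),(667,135),(612,463),(40,370)]]
print("tank",*r,[np.linalg.norm(r[i]-r[i-1]) for i in range(4)],np.mean(r,0))
yx=lambda a,b:np.arctan2(-(a-b)[0],(a-b)[1])
print("yaw",yx(r[0],r[1]),yx(r[3],r[2]))
h=[at(s,T(*p),.1095) for p in[(347,165),(383,170),(355,325),(325,320)]];print("handle",np.mean(h,0),[np.linalg.norm(h[i]-h[i-1]) for i in range(4)])
c=[at(s,T(*p),.0815) for p in[(345,95),(612,140),(558,447),(293,400)]];print("cover",np.mean(c,0),[np.linalg.norm(c[i]-c[i-1]) for i in range(4)],yx(c[0],c[1]),yx(c[3],c[2]))
print("hole",at(s,T(492,285),.06))
q=[at(s,S(*p),.118) for p in[(155,92),(715,228),(680,430),(118,297)]];print("stand",np.mean(q,0),[np.linalg.norm(q[i]-q[i-1]) for i in range(4)],yx(q[0],q[1]),yx(q[3],q[2]))
a,b=at(s,S(324,190),.168),at(s,S(628,268),.168);print("heads",a,b,np.linalg.norm(a-b),yx(a,b))
s2=snapshot("scene")
print(proj(s2,[a,b,*r,np.mean(h,0)]))
print("jar cap",at(s,(105,241),.1), "rack",at(s,(390,160),.049))
```

```text
tank [0.6747 0.2546 0.084 ] [ 0.6341 -0.0094  0.084 ] [0.4816 0.0171 0.084 ] [0.523  0.2792 0.084 ] [np.float64(0.15371563466532706), np.float64(0.26709878359305794), np.float64(0.15481664235997844), np.float64(0.2653435562955704)] [0.5784 0.1354 0.084 ]
yaw -0.15241560851748706 -0.15647381187686663
handle [0.5774 0.1344 0.1095] [np.float64(0.07146808346054338), np.float64(0.016513114847033324), np.float64(0.07180803166437585), np.float64(0.013649297251242198)]
cover [0.5713 0.0903 0.0815] [np.float64(0.14502360426559108), np.float64(0.12670584612329436), np.float64(0.14540942240972823), np.float64(0.1228491945370783)] -0.16900000748909397 -0.1723565937957373
hole [0.5672 0.072  0.06  ]
stand [ 0.5406 -0.2289  0.118 ] [np.float64(0.0594415075044511), np.float64(0.16485715442784232), np.float64(0.05887231903959412), np.float64(0.16351572141910756)] -0.23809347639438083 -0.23472636539409966
heads [ 0.5527 -0.1894  0.168 ] [ 0.5315 -0.2719  0.168 ] 0.08518750029353744 -0.25167905443940675
[[154.2034 218.1611]
 [112.2911 228.2357]
 [365.1399 192.6604]
 [254.2711 230.6568]
 [232.4947 177.1387]
 [336.689  144.6241]
 [297.6618 178.0543]]
jar cap [0.5206 0.4694 0.1   ] rack [ 0.7306 -0.2034  0.049 ]
```

Everything checks against the given sizes: rail length 266 mm, width 154, head spacing 85.2, and the hole within about 1.5 mm of the tank-derived point. Next is the move over the handle.

Add to h.py:
```python
from scipy.spatial.transform import Rotation as Ro
def delta(x,y,z,yaw):
    o=get_obs();d=np.array([x,y,z])-o["tool_pos"];dy=yaw-o["ee_rot"][2]
    R=Ro.from_euler("xyz",[np.pi,0,yaw]);print("pos",o["tool_pos"].round(4),o["ee_rot"].round(4),"turn",round(-dy,4),"shift after turn",R.inv().apply(d).round(4))
```

```bash
python3 -c "
from h import *
delta(.5774,.1344,.206,-.158)"
```

```text
pos [ 0.1812 -0.519   0.2047] [-3.1402e+00 -1.0000e-04  3.3580e-01] turn 0.4938 shift after turn [ 0.2885 -0.7076 -0.0013]
```

Call:
inch_along(offsets={"increments":[[0.094, 0, 0, 0, 0.1235], [0.094, 0, 0, 0, 0.1235], [0.094, 0, 0, 0, 0.1235], [0.094, 0, 0, 0, 0.1235]]})

```text
time: 0.53
tool_pos: [0.1812, -0.5191, 0.2052]
ee_rot: [-3.141, 0.0, -0.164]
wrist_force: [-0.3, -0.0, 0.4]
width: 0.0942
finger_force: 0.0
```

Call:
inch_along(offsets={"increments":[[0.094, 0.0144, -0.0354, 0, 0], [0.094, 0.0144, -0.0354, 0, 0], [0.094, 0.0144, -0.0354, 0, 0], [0.094, 0.0144, -0.0354, 0, 0], [0.094, 0.0144, -0.0354, 0, 0], [0.094, 0.0144, -0.0354, 0, 0], [0.094, 0.0144, -0.0354, 0, 0], [0.094, 0.0144, -0.0354, 0, 0], [0.094, 0.0144, -0.0354, 0, 0], [0.094, 0.0144, -0.0354, 0, 0], [0.094, 0.0144, -0.0354, 0, 0], [0.094, 0.0144, -0.0354, 0, 0], [0.094, 0.0144, -0.0354, 0, 0], [0.094, 0.0144, -0.0354, 0, 0], [0.094, 0.0144, -0.0354, 0, 0], [0.094, 0.0144, -0.0354, 0, 0], [0.094, 0.0144, -0.0354, 0, 0], [0.094, 0.0144, -0.0354, 0, 0], [0.094, 0.0144, -0.0354, 0, 0], [0.094, 0, 0, 0, 0]]})

```text
time: 2.2
tool_pos: [0.559, 0.1073, 0.2037]
ee_rot: [-3.139, 0.002, -0.152]
wrist_force: [0.3, -0.4, 0.8]
width: 0.0938
finger_force: 0.0
```

```bash
python3 -c "
from h import *
delta(.5774,.1344,.088,-.158)"
```

```text
pos [0.559  0.1073 0.2037] [-3.139e+00  1.700e-03 -1.518e-01] turn 0.0062 shift after turn [ 0.0139 -0.0296  0.1157]
```

Call:
inch_along(offsets={"increments":[[0.094, 0.0139, -0.0296, 0, 0.006], [0.094, 0, 0, 0.03, 0], [0.094, 0, 0, 0.03, 0], [0.094, 0, 0, 0.025, 0], [0.094, 0, 0, 0.02, 0], [0.094, 0, 0, 0.01, 0], [0.094, 0, 0, 0, 0], [0.094, 0, 0, 0, 0]]})

```text
time: 2.87
tool_pos: [0.5757, 0.1284, 0.0906]
ee_rot: [3.141, 0.0, -0.165]
wrist_force: [-0.3, 0.2, 0.1]
width: 0.0939
finger_force: 0.0
```

Run:
```python
from h import *
delta(.5774,.1344,.088,-.158)
s=snapshot("scene");cv2.imwrite("pics/s1.png",cv2.resize(s["color"][100:300,190:430],None,fx=3,fy=3))
```

```text
pos [0.5757 0.1284 0.0906] [ 3.1413e+00  3.0000e-04 -1.6460e-01] turn -0.0066 shift after turn [ 0.0007 -0.0062  0.0026]
```

View pics/s1.png

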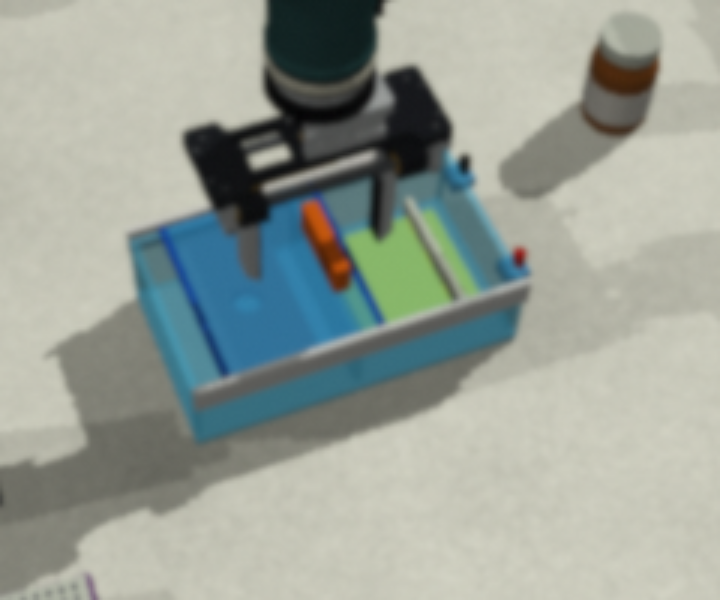

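The fingers, at crop (250,270) and (382,230), straddle the handle at (325,243). I'll centre on it and close.

Call:
inch_along(offsets={"increments":[[0.094, 0, -0.006, 0.002, 0], [0.05, 0, 0, 0, 0], [0.01, 0, 0, 0, 0], [0, 0, 0, 0, 0], [0, 0, 0, 0, 0], [0, 0, 0, 0, 0], [0, 0, 0, 0, 0], [0, 0, 0, 0, 0], [0, 0, 0, 0, 0], [0, 0, 0, 0, 0]]})

```text
time: 3.75
tool_pos: [0.5767, 0.1347, 0.0884]
ee_rot: [3.141, 0.0, -0.164]
wrist_force: [-0.0, 0.0, 0.0]
width: 0.0372
finger_force: 0.0
```

```bash
python3 -c "
from h import *
delta(.5774+.157*.12,.1344+.9876*.12,.088,-.158)"
```

```text
pos [0.5767 0.1347 0.0884] [ 3.1415  0.     -0.1643] turn -0.0063 shift after turn [ 0.0007 -0.1198  0.0004]
```

Call:
inch_along(offsets={"increments":[[0, 0, 0, 0, 0], [0, 0, 0, 0, 0], [0, 0, 0, 0, 0], [0, 0, 0, 0, 0], [0, 0, 0, 0, 0], [0, 0, 0, 0, 0], [0, 0, 0, 0, 0], [0, 0, 0, 0, 0]]})

```text
time: 4.42
tool_pos: [0.5768, 0.135, 0.0885]
ee_rot: [-3.141, -0.0, -0.164]
wrist_force: [0.2, 1.2, -1.2]
width: 0.0135
finger_force: 30.0
```

The fingers hold the handle (opening 13.5 mm, 30 N). Now I slide the cover.

Call:
inch_along(offsets={"increments":[[0, 0, -0.005, 0, 0], [0, 0, -0.01, 0, 0], [0, 0, -0.01, 0, 0], [0, 0, -0.01, 0, 0], [0, 0, -0.01, 0, 0], [0, 0, -0.01, 0, 0], [0, 0, -0.01, 0, 0], [0, 0, -0.01, 0, 0], [0, 0, -0.01, 0, 0], [0, 0, -0.01, 0, 0], [0, 0, -0.01, 0, 0], [0, 0, -0.008, 0, 0], [0, 0, -0.004, 0, 0], [0, 0, 0, 0, 0], [0, 0, 0, 0, 0]]})

```text
time: 5.67
tool_pos: [0.5934, 0.2357, 0.0881]
ee_rot: [3.112, 0.005, -0.171]
wrist_force: [-10.7, -33.3, 9.9]
width: 0.0141
finger_force: 30.1
```

```bash
python3 -c "
from h import *
delta(.5774+.157*.12,.1344+.9876*.12,.088,-.158)"
```

```text
pos [0.5934 0.2357 0.0881] [ 3.1119  0.0048 -0.1706] turn -0.0126 shift after turn [ 0.0001 -0.0175  0.0001]
```

The tool stopped after 102 mm with 33 N. The cover's centre was measured about 20 mm past shut at the start, so this should be the stop. I'll relax the push and look.

Call:
inch_along(offsets={"increments":[[0, 0, 0.007, 0, 0], [0, 0, 0.006, 0, 0], [0, 0, 0, 0, 0], [0, 0, 0, 0, 0]]})

```text
time: 6.0
tool_pos: [0.5934, 0.2355, 0.0882]
ee_rot: [3.137, 0.001, -0.165]
wrist_force: [-1.6, -7.7, 2.1]
width: 0.0138
finger_force: 30.0
```

Call:
inch_along(offsets={"increments":[[0.03, 0, 0, 0, 0], [0.06, 0, 0, 0, 0], [0.094, 0, 0, 0, 0], [0.094, 0, 0, 0, 0], [0.094, 0, 0, 0, 0], [0.094, 0, 0, 0, 0], [0.094, 0, 0, 0, 0], [0.094, 0, 0, 0, 0], [0.094, 0, 0, 0, 0], [0.094, 0, 0, 0, 0], [0.094, 0, 0, -0.03, 0], [0.094, 0, 0, -0.04, 0], [0.094, 0, 0, -0.04, 0], [0.094, 0, 0, -0.02, 0], [0.094, 0, 0, 0, 0]]})

```text
time: 7.25
tool_pos: [0.5965, 0.2381, 0.2267]
ee_rot: [-3.136, -0.012, -0.164]
wrist_force: [-0.5, -0.5, 0.7]
width: 0.0941
finger_force: 0.0
```

Run:
```python
from h import *
delta(.5527,-.1894,.25,1.33)
s=snapshot("top");cv2.imwrite("pics/t2full.png",s["color"]);cv2.imwrite("pics/t2.png",cv2.resize(s["color"][140:300,160:360],None,fx=4,fy=3.75) if 0 else cv2.resize(s["color"][150:295,165:340],None,fx=4,fy=4))
```

```text
pos [0.5965 0.2381 0.2267] [-3.1356 -0.0124 -0.1644] turn -1.4944 shift after turn [-0.4257  0.0594 -0.0233]
```

View pics/t2.png

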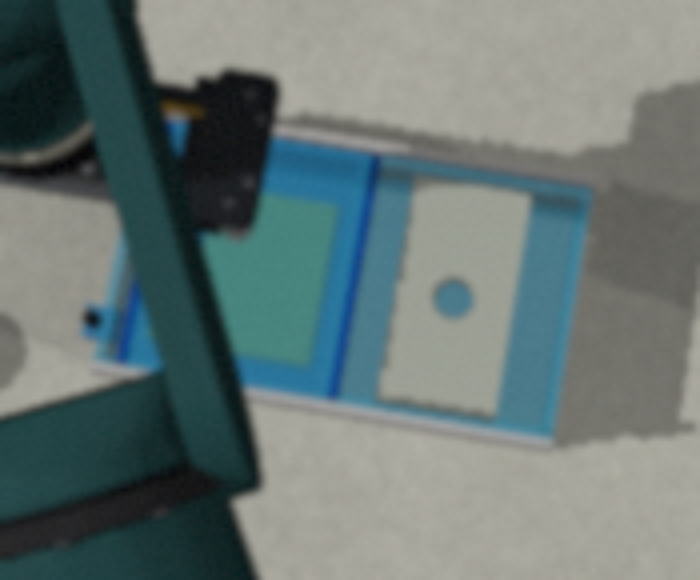

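The cover now lies over the gel bay, its near edge at crop x≈355 and its far edge at the end wall. The white bridge is exposed, with the hole at crop (453,298). I'll fit the hole and check the cover numerically.

Run:
```python
from h import *
np.set_printoptions(precision=4,suppress=True)
s=snapshot("top");s2=snapshot("scene")
P=lambda x,y:(165+(x+.5)/4-.5,150+(y+.5)/4-.5)
e=[at(s,P(*p),.0815) for p in[(376,160),(338,397)]];t=[at(s,P(*p),.084) for p in[(595,187),(552,445)]]
print("cover -y edge mid",np.mean(e,0),"tank -y end",np.mean(t,0),"gap(exp 125-130)",np.linalg.norm((np.mean(e,0)-np.mean(t,0))[:2]))
c=s["color"].astype(float)
for S,z in((s,.06),(s2,.06)):
    u=proj(S,[[.5675,.0718,z]])[0].round().astype(int);x0,y0=u-11
    g=cv2.resize(S["color"][y0:y0+23,x0:x0+23],None,fx=8,fy=8,interpolation=cv2.INTER_CUBIC)
    m=cv2.threshold(g[...,2],0,255,cv2.THRESH_OTSU+cv2.THRESH_BINARY_INV)[1]
    n,l,st,ce=cv2.connectedComponentsWithStats(m);k=l[92,92]
    p=(ce[k]+.5)/8-.5+[x0,y0];print(u,k,st[k]/8,p,at(S,p,z))
# probe head, scene view
h=at(s,(400.5,223.7),.168);print("orange head pred in scene",proj(s2,[h]))
cv2.imwrite("pics/s2.png",cv2.resize(s2["color"][195:290,95:195],None,fx=6,fy=6,interpolation=cv2.INTER_CUBIC))
```

```text
cover -y edge mid [0.5768 0.1275 0.0815] tank -y end [0.555  0.0027 0.084 ] gap(exp 125-130) 0.12663773641567405
[278 224] 1 [  6.25    6.5    10.25   10.125 634.   ] [277.8405 224.1535] [0.5682 0.0724 0.06  ]
[272 199] 2 [  6.375   7.25   10.25    8.875 572.125] [271.9797 199.1775] [0.5674 0.0723 0.06  ]
orange head pred in scene [[153.6253 218.0551]]
```

View pics/s2.png

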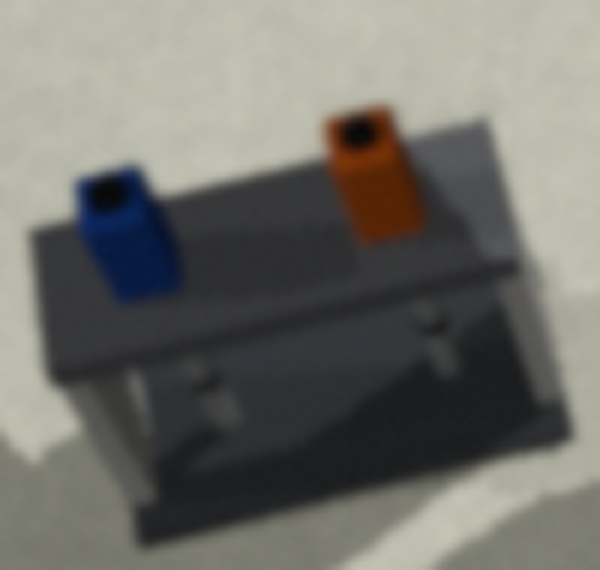

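The scene view shows the orange head's dot at crop (358,134), against about (351,141) predicted. It is probably a stub standing slightly above the head, so I'll triangulate.

Run:
```python
from h import *
s=snapshot("top");s2=snapshot("scene")
for p,q in(((400.05,223.3),(154.25,216.9)),((438.06,233.06),(112.8,227.0))):
    (a,d),(b,e)=ray(s,p),ray(s2,q)
    k=np.linalg.lstsq(np.c_[d,-e],b-a,rcond=None)[0];A,B=a+d*k[0],b+e*k[1];print(A,B,np.linalg.norm(A-B))
delta(.5515,-.1885,.25,1.33)
```

```text
[ 0.55216302 -0.18846669  0.17126514] [ 0.55221916 -0.18831813  0.17123538] 0.00016157981693823404
[ 0.53101753 -0.27075499  0.17113839] [ 0.531344   -0.26986775  0.17087573] 0.0009812087889774072
pos [0.5927 0.237  0.2155] [ 3.1393  0.0044 -0.1643] turn -1.4943 shift after turn [-0.4231  0.0614 -0.0345]
```

Call:
inch_along(offsets={"increments":[[0.094, 0, 0, -0.03, -0.1245], [0.094, 0, 0, -0.03, -0.1245], [0.094, 0, 0, 0, -0.1245], [0.094, 0, 0, 0, -0.1245], [0.094, 0, 0, 0, -0.1245], [0.094, 0, 0, 0, -0.1245], [0.094, 0, 0, 0, -0.1245], [0.094, 0, 0, 0, -0.1245], [0.094, 0, 0, 0, -0.1245], [0.094, 0, 0, 0, -0.1245], [0.094, 0, 0, 0, -0.1245], [0.094, 0, 0, 0, -0.1245], [0.094, 0, 0, 0, 0]]})

```text
time: 8.58
tool_pos: [0.5931, 0.2372, 0.2758]
ee_rot: [-3.138, 0.002, 1.332]
wrist_force: [-0.4, 0.9, -0.0]
width: 0.0941
finger_force: 0.0
```

```bash
python3 -c "
from h import *
delta(.5515,-.1885,.28,1.33)"
```

```text
pos [0.5931 0.2372 0.2758] [-3.1377e+00  2.3000e-03  1.3318e+00] turn 0.0018 shift after turn [-0.4233  0.0611 -0.0042]
```

Call:
inch_along(offsets={"increments":[[0.094, -0.02, 0.0025, 0, 0], [0.094, -0.035, 0.005, 0, 0], [0.094, -0.035, 0.005, 0, 0], [0.094, -0.035, 0.005, 0, 0], [0.094, -0.035, 0.005, 0, 0], [0.094, -0.035, 0.005, 0, 0], [0.094, -0.035, 0.005, 0, 0], [0.094, -0.035, 0.005, 0, 0], [0.094, -0.035, 0.005, 0, 0], [0.094, -0.035, 0.005, 0, 0], [0.094, -0.035, 0.005, 0, 0], [0.094, -0.035, 0.005, 0, 0], [0.094, -0.018, 0.0035, 0, 0], [0.094, 0, 0, 0, 0], [0.094, 0, 0, 0, 0]]})

```text
time: 9.83
tool_pos: [0.5515, -0.1886, 0.2768]
ee_rot: [-3.139, -0.001, 1.325]
wrist_force: [0.3, 0.6, 0.2]
width: 0.0942
finger_force: 0.0
```

```bash
python3 -c "
from h import *
delta(.552,-.1884,.135,1.328)"
```

```text
pos [ 0.5515 -0.1886  0.2768] [-3.1386e+00 -1.0000e-03  1.3254e+00] turn -0.0026 shift after turn [0.0003 0.0005 0.1418]
```

Call:
inch_along(offsets={"increments":[[0.094, 0, 0, 0.03, 0], [0.094, 0, 0, 0.03, 0], [0.094, 0, 0, 0.03, 0], [0.094, 0, 0, 0.03, 0], [0.094, 0, 0, 0.017, 0], [0.094, 0, 0, 0.008, 0], [0.094, 0, 0, 0, 0], [0.06, 0, 0, 0, 0], [0.03, 0, 0, 0, 0], [0.015, 0, 0, 0, 0], [0.015, 0, 0, 0, 0], [0.015, 0, 0, 0, 0], [0.015, 0, 0, 0, 0], [0.015, 0, 0, 0, 0], [0.015, 0, 0, 0, 0], [0.015, 0, 0, 0, 0], [0.015, 0, 0, 0, 0], [0.015, 0, 0, 0, 0], [0.015, 0, 0, 0, 0], [0.015, 0, 0, 0, 0]]})

```text
time: 11.5
tool_pos: [0.5519, -0.188, 0.1334]
ee_rot: [-3.141, 0.0, 1.33]
wrist_force: [-0.5, -1.5, -0.2]
width: 0.0236
finger_force: 30.0
```

The probe is gripped (23.6 mm, 30 N). I'll lift it straight up.

Call:
inch_along(offsets={"increments":[[0.015, 0, 0, -0.005, 0], [0.015, 0, 0, -0.01, 0], [0.015, 0, 0, -0.015, 0], [0.015, 0, 0, -0.02, 0], [0.015, 0, 0, -0.02, 0], [0.015, 0, 0, -0.02, 0], [0.015, 0, 0, -0.02, 0], [0.015, 0, 0, -0.02, 0], [0.015, 0, 0, -0.015, 0], [0.015, 0, 0, -0.01, 0], [0.015, 0, 0, 0, 0], [0.015, 0, 0, 0, 0], [0.015, 0, 0, 0, 0]]})

```text
time: 12.58
tool_pos: [0.5517, -0.1878, 0.2873]
ee_rot: [-3.14, -0.0, 1.33]
wrist_force: [-0.5, -0.9, -0.5]
width: 0.0238
finger_force: 30.0
```

Run:
```python
from h import *
delta(.5678,.0723,.285,1.328)
s=snapshot("scene");u=proj(s,[[.5522,-.1884,.2]])[0].astype(int);print(u)
cv2.imwrite("pics/s3.png",cv2.resize(s["color"][u[1]-70:u[1]+70,u[0]-80:u[0]+80],None,fx=4,fy=4,interpolation=cv2.INTER_CUBIC))
```

```text
pos [ 0.5517 -0.1878  0.2873] [-3.1396e+00 -3.0000e-04  1.3298e+00] turn 0.0018 shift after turn [ 0.2563 -0.0469  0.0023]
[151 208]
```

View pics/s3.png

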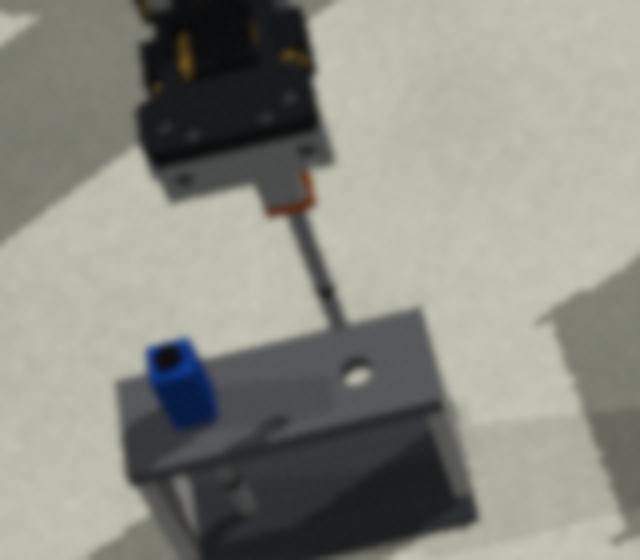

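The probe is clear of the plate and hangs straight, with the tip at crop (337,328) and the band at (325,293). Now to above the hole.

Call:
inch_along(offsets={"increments":[[0.015, 0.01, -0.0018, 0, 0], [0.015, 0.02, -0.0037, 0, 0], [0.015, 0.025, -0.0046, 0, 0], [0.015, 0.025, -0.0046, 0, 0], [0.015, 0.025, -0.0046, 0, 0], [0.015, 0.025, -0.0046, 0, 0], [0.015, 0.025, -0.0046, 0, 0], [0.015, 0.025, -0.0046, 0, 0], [0.015, 0.025, -0.0046, 0, 0], [0.015, 0.025, -0.0046, 0, 0], [0.015, 0.016, -0.0029, 0, 0], [0.015, 0.01, -0.0018, 0, 0], [0.015, 0, 0, 0, 0], [0.015, 0, 0, 0.02, 0], [0.015, 0, 0, 0.02, 0], [0.015, 0, 0, 0.01, 0], [0.015, 0, 0, 0, 0], [0.015, 0, 0, 0, 0], [0.015, 0, 0, 0, 0]]})

```text
time: 14.22
tool_pos: [0.568, 0.0713, 0.2396]
ee_rot: [3.14, -0.0, 1.329]
wrist_force: [-0.1, 0.3, -0.9]
width: 0.0238
finger_force: 30.0
```

Run:
```python
from h import *
delta(.5678,.0723,.1504,1.328)
p=get_obs()["tool_pos"]
ims=[]
for n in("scene","top"):
    s=snapshot(n);t=p-[0,0,.1254];u=proj(s,[t,t+[0,0,.035],t+[0,0,.11],[.5678,.0723,.06]]);print(n,u.round(1).tolist())
    c=np.round(u[0]).astype(int);print(c-[25,40]);im=s["color"][c[1]-40:c[1]+40,c[0]-25:c[0]+25]
    ims.append(cv2.resize(im,None,fx=7,fy=7,interpolation=cv2.INTER_CUBIC))
cv2.imwrite("pics/s4.png",np.hstack(ims))
```

```text
pos [0.568  0.0713 0.2396] [ 3.1398e+00 -3.0000e-04  1.3290e+00] turn 0.001 shift after turn [ 0.0009 -0.0004  0.0892]
scene [[271.1, 185.5], [270.7, 175.9], [269.8, 153.5], [272.0, 199.3]]
[246 146]
top [[278.1, 220.3], [278.0, 217.6], [277.7, 211.0], [277.9, 224.3]]
[253 180]
```

View pics/s4.png

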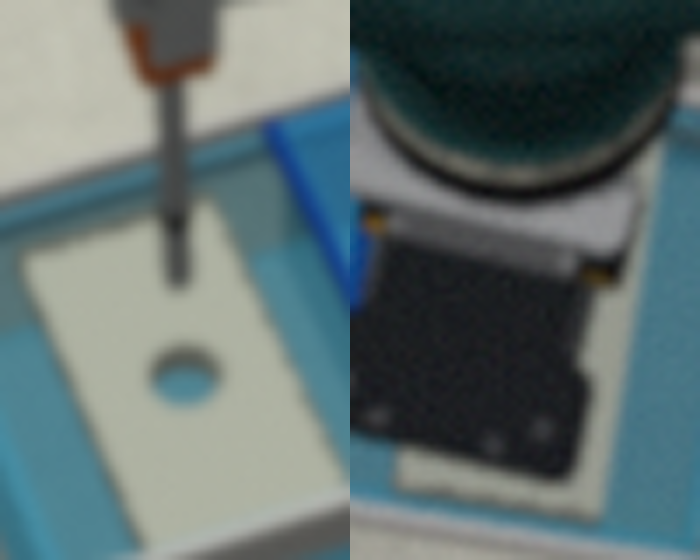

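The rod is upright; the tip (pixel 271.0, ~185.6) matches the prediction (271.1, 185.5), and the hole is at (272.0,199.3). I'll shift 1 mm and lower slowly.

Call:
inch_along(offsets={"increments":[[0.015, 0.0009, -0.0004, 0, 0], [0.015, 0, 0, 0.004, 0], [0.015, 0, 0, 0.006, 0], [0.015, 0, 0, 0.006, 0], [0.015, 0, 0, 0.006, 0], [0.015, 0, 0, 0.006, 0], [0.015, 0, 0, 0, 0], [0.015, 0, 0, 0, 0]]})

```text
time: 14.98
tool_pos: [0.5669, 0.0728, 0.2095]
ee_rot: [-3.14, 0.001, 1.33]
wrist_force: [-0.4, 0.4, -0.7]
width: 0.0239
finger_force: 30.0
```

```bash
python3 -c "
from h import *
delta(.5678,.0723,.1504,1.328)"
```

```text
pos [0.5669 0.0728 0.2095] [-3.1399e+00  5.0000e-04  1.3298e+00] turn 0.0018 shift after turn [-0.0003  0.001   0.0591]
```

Call:
inch_along(offsets={"increments":[[0.015, 0, 0.0004, 0.004, 0], [0.015, 0, 0, 0.005, 0], [0.015, 0, 0, 0.005, 0], [0.015, 0, 0, 0.005, 0], [0.015, 0, 0, 0.005, 0], [0.015, 0, 0, 0.005, 0], [0.015, 0, 0, 0.005, 0], [0.015, 0, 0, 0.005, 0], [0.015, 0, 0, 0.005, 0], [0.015, 0, 0, 0.005, 0], [0.015, 0, 0, 0.005, 0], [0.015, 0, 0, 0.004, 0], [0.015, 0, 0, 0, 0], [0.015, 0, 0, 0, 0], [0.015, 0, 0, 0, 0]]})

```text
time: 16.23
tool_pos: [0.5679, 0.0727, 0.1527]
ee_rot: [3.141, -0.0, 1.33]
wrist_force: [0.0, 0.1, -1.5]
width: 0.0236
finger_force: 30.0
```

Run:
```python
from h import *
for i in range(3):
    s=snapshot("scene");delta(.5678,.0723,.1504,1.328)
p=np.array([.5678,.0723,.06]);u=proj(s,[p,p-[0,0,.003],p+[0,0,.003],p+[0,0,.075]]);print(u.round(1).tolist())
print(get_obs()["wrist_force"])
cv2.imwrite("pics/s5.png",cv2.resize(s["color"][150:220,237:307],None,fx=8,fy=8,interpolation=cv2.INTER_CUBIC))
```

```text
pos [0.568  0.0727 0.1529] [ 3.1408e+00 -2.0000e-04  1.3298e+00] turn 0.0018 shift after turn [-0.0005 -0.      0.0025]
pos [0.568  0.0727 0.153 ] [ 3.1407e+00 -1.0000e-04  1.3298e+00] turn 0.0018 shift after turn [-0.0004 -0.0001  0.0026]
pos [0.568  0.0727 0.1529] [ 3.1407e+00 -1.0000e-04  1.3298e+00] turn 0.0018 shift after turn [-0.0004 -0.0001  0.0025]
[[272.0, 199.3], [272.1, 200.0], [272.0, 198.6], [271.2, 179.6]]
[ 0.45796237 -0.08007172 -1.06083369]
```

View pics/s5.png

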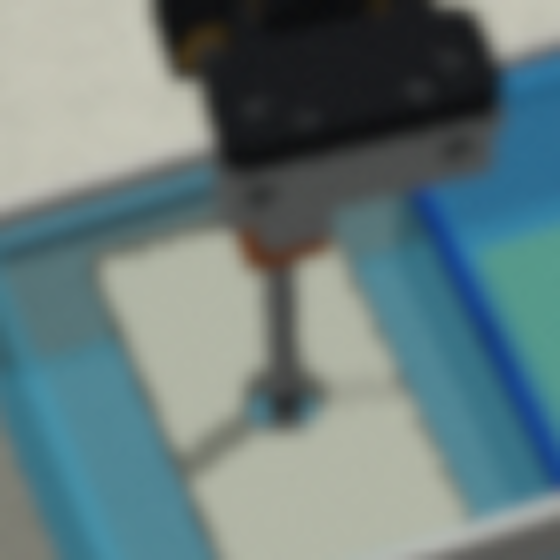

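The rod sits centred in the hole at crop (284,400), with gaps on both sides. The dark band is at crop (287,404), about 2 mm high after allowing for the rod's near face, which agrees with the TCP reading. I'll lower the last 2 mm and settle.

Call:
inch_along(offsets={"increments":[[0.015, 0, 0, 0.001, 0], [0.015, 0, 0, 0.0012, 0], [0.015, 0, 0, 0, 0], [0.015, 0, 0, 0, 0], [0.015, 0, 0, 0, 0], [0.015, 0, 0, 0, 0], [0.015, 0, 0, 0, 0], [0.015, 0, 0, 0, 0]]})

```text
time: 17.05
tool_pos: [0.5677, 0.0727, 0.1503]
ee_rot: [3.141, 0.0, 1.33]
wrist_force: [-0.1, 0.5, -1.4]
width: 0.0238
finger_force: 30.0
```

```bash
python3 -c "
from h import *
delta(.5678,.0723,.1504,1.328);print(get_obs()['finger_force'],close_job())"
```

```text
pos [0.5677 0.0727 0.1503] [3.1415e+00 1.0000e-04 1.3298e+00] turn 0.0018 shift after turn [-0.0004  0.0002 -0.0001]
the job is handed in; nothing more can be done
29.9965837597847 None
```

I handed the job in at 17 s; no verdict came back, but by the camera and arm readings the cover is against its open stop and the probe is held upright and centred in the guide hole, its band level with the guide's top to within about 2 mm, with no sign of touching the tank.

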